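# Unstack leftover parts into fitted trays

## Task

Two little piles were left on the bench after a repair: a fan with a heat sink and a capacitor on top of it, and a flux tin with an eraser on top of it. Take both piles apart and set every piece upright and square in the grey tray of its own shape, flat on the tray's floor inside the rim: fan in the large square tray, tin in the large round one, heat sink in the small square one, capacitor in the small round one, eraser in the long narrow one.

Things in the scene. Friction and masses are not known exactly. Their poses are not given: they have to be found in the camera images.
- fan_mid (a point): Centre (half-way up) of a loose black square 60 mm axial fan lying flat, 60 x 60 mm (61 mm to the grip), 25 mm high; its x and y axes run square to its sides. Bottom of the first pile: it stands on the bench with the heat sink resting on its hub, 23 mm above its underside. Can be gripped across any two opposite sides; nothing on it turns.
- heat_sink_mid (a point): Centre (half-way up) of a loose bare-metal finned heat sink, 26 mm along its x, 30 mm along its y, 18 mm high, fins up. At the start it lies on the fan's hub, with the capacitor on it. Solid to the grip on all four sides.
- capacitor_mid (a point): Centre (half-way up) of a loose round blue capacitor standing upright, diameter 18 mm, 26 mm high. At the start it stands on top of the heat sink.
- tin_mid (a point): Centre (half-way up) of a loose round red flux tin lying flat, diameter 58 mm (56 to the grip at the lid), 20 mm high; the lid (upper 14 mm) is the widest part and does not come off. Bottom of the second pile: it stands on the bench with the eraser on its lid.
- eraser_mid (a point): Centre (half-way up) of a loose white eraser in a blue sleeve, lying flat: 21 mm along its x, 46 mm along its y, 12 mm high. At the start it lies on the tin's lid.
- tray_large_square: Shallow grey plastic tray fixed to the bench: floor 4 mm thick, its surface 4 mm above the bench, rim 3 mm wide rising to 8 mm above the bench. Origin at the tray's centre, on its underside (bench level); z up. Square recess 78 x 78 mm, sides along its x and y axes. For the fan, turned either way so long as its sides run with the tray's.
- tray_large_round: Shallow grey plastic tray fixed to the bench: floor 4 mm thick, its surface 4 mm above the bench, rim 3 mm wide rising to 8 mm above the bench. Origin at the tray's centre, on its underside (bench level); z up. Round recess of diameter 78 mm. For the tin.
- tray_small_square: Shallow grey plastic tray fixed to the bench: floor 4 mm thick, its surface 4 mm above the bench, rim 3 mm wide rising to 8 mm above the bench. Origin at the tray's centre, on its underside (bench level); z up. Nearly square recess 44 mm along x, 48 mm along y. For the heat sink, sides along the tray's sides.
- tray_small_round: Shallow grey plastic tray fixed to the bench: floor 4 mm thick, its surface 4 mm above the bench, rim 3 mm wide rising to 8 mm above the bench. Origin at the tray's centre, on its underside (bench level); z up. Round recess of diameter 38 mm. For the capacitor.
- tray_long: Shallow grey plastic tray fixed to the bench: floor 4 mm thick, its surface 4 mm above the bench, rim 3 mm wide rising to 8 mm above the bench. Origin at the tray's centre, on its underside (bench level); z up. Long narrow recess 39 mm along x, 64 mm along y. For the eraser, its long side (y) along the tray's y.

How it is judged:
At the end, for the whole second after the job is handed in: Each piece at rest on its own tray's floor: centre within 13 mm of the tray's centre, height within 2 mm, upright (right way up) within 0.05 rad; fan and heat sink square to their trays within 0.35 rad (any quarter turn), eraser along its tray within 0.35 rad (horizontal distance between fan_mid and tray_large_square below 0.013 m and z of fan_mid in the frame of tray_large_square between 0.0145 and 0.0185 m and angle between each of fan_mid, tin_mid, heat_sink_mid, capacitor_mid, eraser_mid's own z axis and vertical below 0.05 rad and linear speed of each of fan, tin, heat_sink, capacitor, eraser below 0.01 m/s and (angle between the x axis of fan_mid and the x axis of tray_large_square, either way round below 0.35 rad or angle between the x axis of fan_mid and the y axis of tray_large_square, either way round below 0.35 rad) and horizontal distance between tin_mid and tray_large_round below 0.013 m and z of tin_mid in the frame of tray_large_round between 0.012 and 0.016 m and horizontal distance between heat_sink_mid and tray_small_square below 0.013 m and z of heat_sink_mid in the frame of tray_small_square between 0.011 and 0.015 m and (angle between the x axis of heat_sink_mid and the x axis of tray_small_square, either way round below 0.35 rad or angle between the x axis of heat_sink_mid and the y axis of tray_small_square, either way round below 0.35 rad) and horizontal distance between capacitor_mid and tray_small_round below 0.013 m and z of capacitor_mid in the frame of tray_small_round between 0.015 and 0.019 m and horizontal distance between eraser_mid and tray_long below 0.013 m and z of eraser_mid in the frame of tray_long between 0.008 and 0.012 m and angle between the y axis of eraser_mid and the y axis of tray_long, either way round below 0.35 rad); the robot touches nothing.
It also fails if it takes over 120 s, if anything falls off the work surface, if the arm or the gripper's body presses on something with over 40 N, if the wrist force passes 120 N, or if a joint passes its speed limit or range.

## Robot

A 6-joint arm with a two-finger parallel gripper is mounted at the origin on a cart in front of the work surface, level with it; the furniture and walls round the work are solid. World frame = base frame: x ahead of the robot, y to its left, z up, the work surface at z = 0. Lengths are in m, angles in rad, forces in N, time in s.
With the tool pointing down it reaches from about 0.3 to 1 m from the base axis. Payload 5.1 kg.
Tool frame: the origin (TCP) lies midway between the tips of the shut fingers; the grasp point (between the pads) lies 19 mm behind it; z points along the fingers, y is the line along which they close (so a half turn about z gives the same grasp; the last joint's range is limited). The gripper opens to 95 mm and grips with 3 to 60 N. Pads are 20 mm wide; open, the fingers measure 119 mm over their backs; the gripper's body (75 mm by 180 mm) begins 59 mm behind the grasp point.
Start: joints at [1.135, 0.124, 1.65, -0, 1.367, -0.083], TCP at [0.225, 0.61, 0.215] pointing down, gripper open.
Joint ranges: [-2.61, 2.61], [-1.02, 2.33], [0.03, 2.71], [-1.35, 4.49], [0.32, 2.68], [-2.91, 2.91]. Speed limits (rad/s): [2.57, 2.57, 3.14, 3.14, 3.14, 3.14].

## Interface

Orientations are given as a unit quaternion [w, x, y, z].
In Python, from workcell import status, viewer, ticket gives the robot as it stands.
- The arm moves only by the tool carry_out, never from a script. Its argument "rows" is one flat list of numbers, 7 for each row, row after row: the shift along the tool's x, y, z in mm, then the turn, a rotation vector about the tool's x, y, z in degrees, then the finger opening in mm, from 0 to 95.1. A call has 1 to 10 rows; each row is the pose to reach, as a shift and turn from the pose commanded when the call began, along the tool's axes at that moment; what a row does not reach only later rows make up. A row lasts 1/8 s, in which the tool goes at most 62.5 mm and 10.7 degrees, less where a joint would pass 70% of its speed; a pose out of reach is approached as far as the arm can. A call with a gripper value outside its range is refused whole. The fingers move at their own pace and stop on an object; "squeeze" is the grip in N (left out, the last holds). Time passes only in rows, so rows that repeat a pose let the fingers close. It gives the time, the measured TCP pose, the force, the opening and the grip force at its end, in the units of the state.
- status.observe(): the state, without advancing time (a new reading comes with each control period).
- viewer.get_image(name): name is "side" or "top" or "wrist"; returns a dict with "img" (400x640x3 uint8, blue, green, red), "mtx" (3x3 intrinsics, pixels), "T" (4x4, takes a point from camera to world coordinates). Camera axes: x right, y up, looking along -z (the intrinsics and any distortion apply to the point x, -y, -z); pixel columns grow to the right and rows downward; lengths in m; the calibration is good to about 2 mm. A picture is of the moment at which its call begins. There is no depth.
- ticket.hand_in(): hands the job in; it is judged then, once.
The state is a dict: "clock": time; "joint_pos": joint angles; "qd": joint speeds; "joint_efforts": joint torques, N m; "tool_pos": TCP position; "eef_rot": TCP orientation; "ft_force": force on the tool from outside, world axes, zero at the start; "torque": the same for the moment, N m; "finger_gap": finger opening in m; "grasp_force": force on a finger pad.
Only numpy, scipy, OpenCV 4.12 (cv2) and the standard library are available. Lean on these libraries where they do the work, as an engineer would, in place of code of your own. Each camera call takes 0.05 s, during which the arm holds its last target. There are 200 camera calls.

## Working session

There is one attempt and no reset: what is moved stays moved. The work goes in short steps, Python scripts to look and compute and a tool call to move; the robot and the scene stay as the last step left them, time stands still between calls to the robot, and variables do not carry over. Pictures are saved under pics/ and viewed, at most 15 in all, crops included, and the job is handed in when it is done.

Besides the shell and the picture viewer there is one more tool, called by a JSON object that holds its "name" and its "arguments", one argument or row to a line. carry_out: Moves the arm, as the interface text tells. Its arguments: {"type":"object","properties":{"rows":{"type":"array"},"squeeze":{"type":"number"}},"required":["rows"]}

```bash
mkdir -p pics; python3 - <<'E'
from workcell import status, viewer
import cv2, numpy as np
s=status.observe(); print({k:np.round(v,3).tolist() for k,v in s.items()})
for n in ["top","side"]:
    d=viewer.get_image(n); cv2.imwrite(f"pics/{n}0.png",d["img"]); print(n,d["mtx"].tolist(),np.round(d["T"],4).tolist(),[k for k in d])
E
```

```text
{'clock': 0.0, 'joint_pos': [1.135, 0.124, 1.652, -0.0, 1.367, -0.083], 'qd': [0.001, 0.0, -0.0, 0.0, -0.001, 0.002], 'joint_efforts': [0.001, -41.76, -35.994, 0.077, 0.049, -0.0], 'tool_pos': [0.224, 0.609, 0.213], 'eef_rot': [-0.0, 0.175, 0.984, -0.001], 'ft_force': [0.912, -1.101, 0.744], 'torque': [0.03, -0.018, 0.024], 'grasp_force': 0.0, 'finger_gap': 0.095}
top [[477.92971855698534, 0.0, 319.10942893823636], [0.0, 477.92971855698534, 201.05698888166015], [0.0, 0.0, 1.0]] [[0.0012, 0.9938, -0.1109, 0.401], [-0.9996, -0.002, -0.0286, -0.2131], [-0.0286, 0.1109, 0.9934, 0.999], [0.0, 0.0, 0.0, 1.0]] ['img', 'mtx', 'T']
side [[385.2539100876264, 0.0, 320.1982239372046], [0.0, 385.2539100876264, 195.40113067518158], [0.0, 0.0, 1.0]] [[-0.9372, 0.1724, -0.3033, 0.2357], [-0.3488, -0.4402, 0.8274, 0.5243], [0.0091, 0.8812, 0.4727, 0.4733], [0.0, 0.0, 0.0, 1.0]] ['img', 'mtx', 'T']
```

View pics/top0.png

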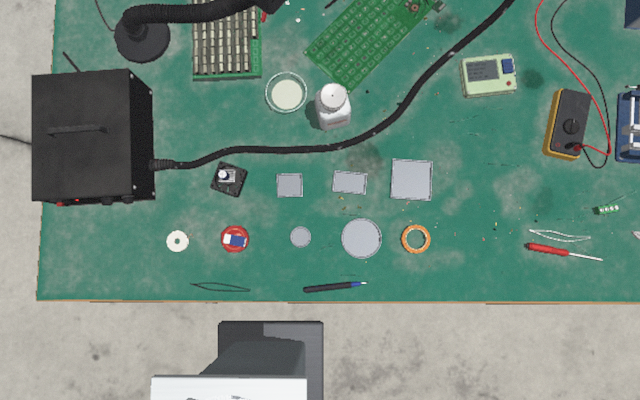

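View pics/side0.png

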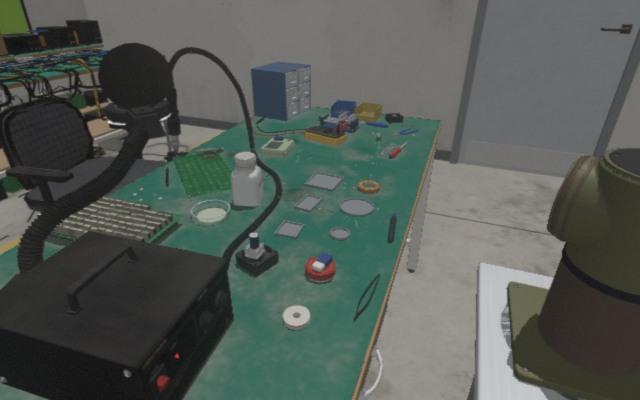

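The top view shows the fan pile at about (228,178) and the tin pile at (235,239). The trays are long (350,182), large square (411,180), small square (289,185), small round (300,237) and large round (361,238). The side view shows both piles just in front of the black box.

```bash
cat > h.py <<'E'
import cv2, numpy as np
from scipy.spatial.transform import Rotation as R
from workcell import status, viewer
def plane(d,uv,z):
    uv=np.atleast_2d(np.array(uv,float)); K,T=d["mtx"],np.array(d["T"])
    r=np.c_[(uv-[K[0][2],K[1][2]])/[K[0][0],K[1][1]],np.ones(len(uv))]*[1,-1,-1]
    w=r@T[:3,:3].T; o=T[:3,3]
    return o+w*((z-o[2])/w[:,2])[:,None]
def proj(d,p):
    K,T=np.array(d["mtx"]),np.array(d["T"]); c=(np.atleast_2d(p)-T[:3,3])@T[:3,:3]*[1,-1,-1]
    q=c@K.T; return q[:,:2]/q[:,2:]
def rect(d,mask,z,amin=30):
    "contours of a mask cast on plane z -> (centre mm, sizes mm, angle deg of 1st side, pixel centre)"
    out=[]
    for c in cv2.findContours(mask.astype(np.uint8),cv2.RETR_EXTERNAL,cv2.CHAIN_APPROX_NONE)[0]:
        if cv2.contourArea(c)<amin: continue
        p=plane(d,c[:,0]+0.0,z)[:,:2]*1000
        (m,s,a)=cv2.minAreaRect(p.astype(np.float32)); out.append((np.round(m,1).tolist(),np.round(s,1).tolist(),round(a,1),np.round(c[:,0].mean(0)).tolist()))
    return out
def tool():
    s=status.observe(); w,x,y,z=s["eef_rot"]; return np.array(s["tool_pos"]),R.from_quat([x,y,z,w])
def go(xyz_mm,yaw):
    "shift mm (tool axes) and yaw turn deg about tool z, to put TCP at xyz with tool y axis at yaw deg (mod 180) in world"
    p,r=tool(); y=r.as_matrix()[:,1]; cur=np.degrees(np.arctan2(y[1],y[0]))
    dz=-((yaw-cur+90)%180-90)
    return np.round(r.inv().apply(np.array(xyz_mm)-p*1000),1),round(dz,1),round(cur,1)
E
python3 - <<'E'
from h import *
d=viewer.get_image("top"); im=d["img"]
hsv=cv2.cvtColor(im,cv2.COLOR_BGR2HSV); H,S,V=cv2.split(hsv)
roi=np.zeros(S.shape,bool); roi[150:270,165:445]=True
print("tray");[print(x) for x in rect(d,(S<60)&(V>110)&roi,0.008,80)]
print("red at .02");[print(x) for x in rect(d,((H<6)|(H>172))&(S>150)&roi,0.02)]
print("black at .025");[print(x) for x in rect(d,(V<60)&roi,0.025,80)]
cv2.imwrite("pics/c1.png",cv2.resize(im[150:265,190:290],None,fx=5,fy=5,interpolation=cv2.INTER_CUBIC))
E
```

```text
tray
([437.9, -145.0], [43.5, 41.5], 0.2, [300.0, 236.0])
([434.9, -271.2], [82.5, 82.4], 89.9, [361.0, 238.0])
([443.6, 72.8], [110.9, 101.3], 69.6, [198.0, 230.0])
([502.7, -19.5], [61.5, 40.0], 89.9, [239.0, 205.0])
([546.0, -121.3], [50.9, 54.8], 0.6, [289.0, 185.0])
([566.4, 11.3], [36.2, 27.8], 89.8, [226.0, 175.0])
([556.8, -378.6], [88.7, 86.5], 86.4, [411.0, 179.0])
([569.3, -267.7], [106.4, 99.1], 75.4, [362.0, 176.0])
red at .02
([445.0, -11.6], [53.3, 29.5], 85.5, [235.0, 232.0])
black at .025
([609.7, -36.0], [29.8, 350.3], 7.0, [245.0, 155.0])
```

View pics/c1.png

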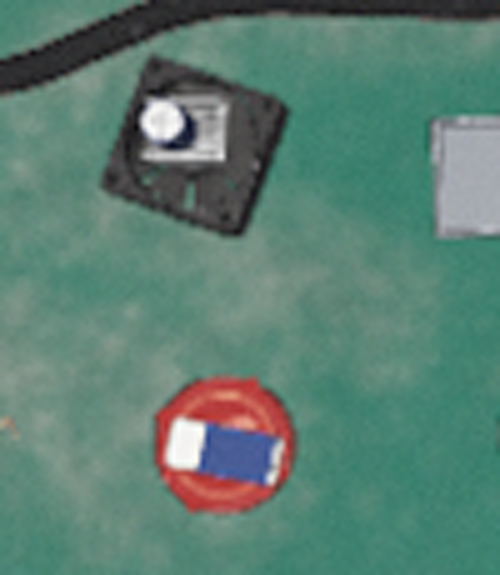

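The crop shows the fan turned about 20°, the sink nearly axis-aligned with the capacitor on it, and the tin with the eraser across its lid.

```bash
python3 - <<'E'
from h import *
d=viewer.get_image("top")
f=lambda l: np.array(l)/5+[190,150]-[0.4,0.4]
def show(n,l,z):
    p=plane(d,f(l),z)[:,:2]*1000; m,s,a=cv2.minAreaRect(p.astype(np.float32)); print(n,p.mean(0).round(1),np.round(s,1),round(a,1))
show("eraser",[(175,418),(285,438),(275,487),(165,468)],.032)
show("fan",[(153,57),(287,108),(240,236),(103,187)],.025)
show("sink",[(147,97),(222,93),(228,160),(143,160)],.041)
show("tin",[(156,445),(296,445),(226,376),(226,514)],.02)
show("cap",[(163,122)]*3,.067)
print("box top",plane(d,[(130,72),(153,198)],.12).round(3).tolist(), "bench",plane(d,[(153,198),(228,150)],0).round(3).tolist())
print(go([440,0,330],90))
E
```

```text
eraser [429.6 -13.8] [45.8 20.6] 79.8
fan [556.3   2.5] [61.1 58. ] 70.3
sink [561.7   3.5] [34.9 27.7] 89.8
tin [433.1 -11.7] [41.7 40.1] 46.1
cap [559.6   6.5] [0. 0.] 0.0
box top [[0.751, 0.178, 0.12], [0.506, 0.123, 0.12]] bench [[0.52, 0.169, -0.0], [0.623, 0.011, 0.0]]
(array([-412.9, -497.7, -115.5]), np.float64(-20.2), np.float64(69.8))
```

{"name": "carry_out", "arguments": {
  "rows": [0, -20, -60, 0, 0, -2, 95, -35, -60, -115, 0, 0, -5, 95, -85, -105, -115, 0, 0, -8, 95, -130, -155, -115, 0, 0, -11, 95, -180, -215, -115, 0, 0, -14, 95, -230, -275, -115, 0, 0, -17, 95, -280, -335, -115, 0, 0, -20, 95, -330, -395, -115, 0, 0, -20, 95, -375, -450, -115, 0, 0, -20, 95, -413, -498, -115, 0, 0, -20, 95]
}}

```text
clock: 1.45
tool_pos: [0.4112, 0.0829, 0.3297]
eef_rot: [0.0, 0.002, 1.0, 0.0]
ft_force: [0.9, 0.7, 0.2]
finger_gap: 0.095
grasp_force: 0.0
```

{"name": "carry_out", "arguments": {
  "rows": [0, 0, 0, 0, 0, 0, 95, 0, 0, 0, 0, 0, 0, 95]
}}

```text
clock: 1.7
tool_pos: [0.4109, 0.085, 0.3295]
eef_rot: [-0.0, 0.002, 1.0, 0.0]
ft_force: [0.0, 0.6, 0.2]
finger_gap: 0.0951
grasp_force: 0.0
```

```bash
python3 - <<'E'
from h import *
d=viewer.get_image("wrist"); cv2.imwrite("pics/w1.png",d["img"]); p,r=tool(); print(p,r.as_matrix().round(3).tolist(),status.observe()["clock"],np.round(d["T"],3).tolist(),d["mtx"][0])
E
```

```text
[0.41077846 0.08564281 0.32956269] [[-1.0, 0.003, -0.0], [0.003, 1.0, 0.0], [0.0, 0.0, -1.0]] 1.75 [[0.004, -0.957, -0.29, 0.329], [1.0, 0.004, 0.0, 0.085], [0.001, -0.29, 0.957, 0.499], [0.0, 0.0, 0.0, 1.0]] [311.63575933   0.         319.96285082]
```

View pics/w1.png

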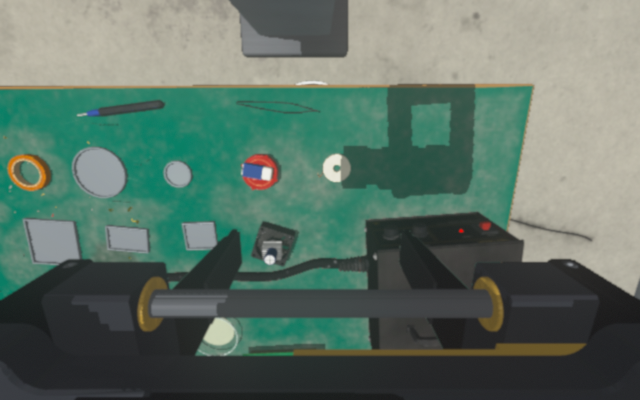

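The wrist view shows all five trays, the fan pile at (272,245) and the tin pile at (260,171). I'm going closer.

{"name": "carry_out", "arguments": {
  "rows": [-20, -40, 40, 0, 0, 0, 95, -50, -86, 80, 0, 0, 0, 95, -50, -86, 80, 0, 0, 0, 95, -50, -86, 80, 0, 0, 0, 95]
}}

```text
clock: 2.25
tool_pos: [0.4607, 0.0002, 0.2498]
eef_rot: [-0.0, 0.001, 1.0, 0.0]
ft_force: [0.4, 0.1, -0.2]
finger_gap: 0.0949
grasp_force: 0.0
```

```bash
python3 - <<'E'
from h import *
d=viewer.get_image("wrist"); im=d["img"]; np.save("w2.npy",d,allow_pickle=True); print(tool()[0])
uv=proj(d,[[.556,.0025,.03],[.433,-.012,.02]]); print(uv.round())
lo=np.maximum(uv.min(0)-45,0).astype(int); hi=(uv.max(0)+45).astype(int); print(lo,hi)
cv2.imwrite("pics/w2.png",cv2.resize(im[lo[1]:hi[1],lo[0]:hi[0]],None,fx=3,fy=3,interpolation=cv2.INTER_CUBIC))
E
```

```text
[4.60967663e-01 2.57738406e-04 2.50731726e-01]
[[321. 240.]
 [310. 148.]]
[264 102] [366 284]
```

View pics/w2.png

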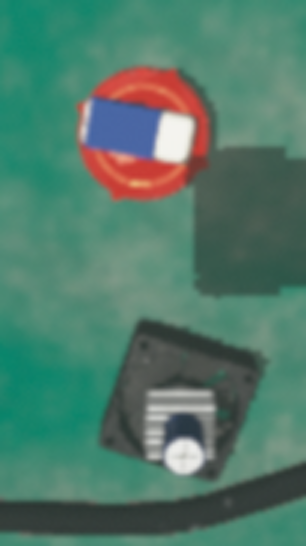

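Tin and eraser are at (143,134) in the crop. The fan's corners are about (143,320), (268,358), (215,480), (100,440), with the sink square to the image and the capacitor top at (184,456).

```bash
python3 - <<'E'
from h import *
d=np.load("w2.npy",allow_pickle=True).item()
f=lambda l: np.array(l)/3+[264,102]-[.33,.33]
def show(n,l,z):
    p=plane(d,f(l),z)[:,:2]*1000; m,s,a=cv2.minAreaRect(p.astype(np.float32)); print(n,p.mean(0).round(1),np.round(m,1),np.round(s,1),round(a,1))
show("eraser",[(92,97),(195,113),(188,163),(86,147)],.032)
show("fan",[(143,320),(268,358),(215,480),(100,440)],.025)
show("sink",[(147,390),(215,390),(215,459),(147,459)],.041)
show("tin",[(80,134),(208,134),(143,68),(143,200)],.02)
show("cap",[(184,456)]*3,.067)
im=d["img"]; H,S,V=cv2.split(cv2.cvtColor(im,cv2.COLOR_BGR2HSV))
k=np.ones((3,3),np.uint8)
for n,m,z in [("red",((H<8)|(H>170))&(S>140),.02),("blue",(H>100)&(H<130)&(S>90)&(V>90),.032),("white",(S<50)&(V>185),.032),("tray",(S<60)&(V>120),.008)]:
    m=m.copy(); m[280:]=0; print(n);[print(x) for x in rect(d,m,z,60) if x[0][1]<40]
E
```

```text
eraser [427.9 -11. ] [428. -11.] [42.9 20.7] 81.2
fan [551.8   6.3] [551.1   6.1] [59.  65.4] 69.3
sink [556.3   5.9] [556.3   6. ] [30.4 33.3] 89.9
tin [431.3 -10.1] [431.6 -10.3] [38.9 40. ] 45.3
cap [558.3   6.8] [558.3   6.8] [0. 0.] 0.0
red
([431.1, -9.5], [51.4, 53.3], 89.9, [315.0, 147.0])
blue
([426.7, -18.3], [26.9, 19.1], 79.3, [304.0, 144.0])
([342.5, -244.3], [18.1, 8.6], 89.9, [109.0, 72.0])
white
([576.6, 7.5], [16.5, 15.2], 89.9, [325.0, 254.0])
([431.0, 2.0], [14.9, 18.5], 89.9, [321.0, 147.0])
([432.8, -134.3], [31.6, 31.3], 41.6, [211.0, 149.0])
([288.4, -210.5], [294.9, 35.4], 89.9, [152.0, 17.0])
tray
([576.3, 5.6], [33.0, 44.5], 89.5, [323.0, 244.0])
([561.8, -262.4], [98.4, 74.7], 84.6, [136.0, 238.0])
([543.6, -121.3], [55.2, 48.6], 89.9, [234.0, 225.0])
([555.3, -376.2], [85.4, 85.0], 86.8, [55.0, 232.0])
([434.1, 3.0], [15.7, 21.1], 80.2, [321.0, 147.0])
([436.2, -144.6], [43.2, 42.0], 89.9, [210.0, 149.0])
([433.6, -270.5], [83.6, 82.4], 89.9, [114.0, 147.0])
([283.3, -186.8], [387.3, 38.7], 89.9, [158.0, 19.0])
```

{"name": "carry_out", "arguments": {
  "rows": [-50, 3, 50, 0, 0, 0, 50, -98, 6.5, 100, 0, 0, 0, 50, -98, 6.5, 150, 0, 0, 0, 45, -98, 6.5, 180, 0, 0, 0, 40, -98, 6.5, 198, 0, 0, 0, 40, -98, 6.5, 204, 0, 0, 0, 40, -98, 6.5, 204, 0, 0, 0, 40, -98, 6.5, 204, 0, 0, 0, 25, -98, 6.5, 204, 0, 0, 0, 14, -98, 6.5, 204, 0, 0, 0, 14],
  "squeeze": 8
}}

```text
clock: 3.55
tool_pos: [0.5592, 0.0047, 0.0464]
eef_rot: [0.001, 0.002, 1.0, -0.0]
ft_force: [0.0, 0.1, 2.8]
finger_gap: 0.0178
grasp_force: 8.0
```

{"name": "carry_out", "arguments": {
  "rows": [0, 0, 0, 0, 0, 0, 14, 0, 0, 0, 0, 0, 0, 14]
}}

```text
clock: 3.8
tool_pos: [0.5592, 0.0047, 0.0464]
eef_rot: [0.0, 0.002, 1.0, -0.0]
ft_force: [-0.2, -0.0, 4.2]
finger_gap: 0.0179
grasp_force: 8.0
```

```bash
python3 - <<'E'
from h import *
s=status.observe(); print(s["finger_gap"],s["grasp_force"],s["ft_force"],tool()[0])
d=viewer.get_image("top"); im=d["img"]
H,S,V=cv2.split(cv2.cvtColor(im,cv2.COLOR_BGR2HSV))
m=(S<75)&(V>130); m[:171]=0; m[:,:327]=0;m[200:]=0; m[:,372:]=0; m=cv2.morphologyEx(m.astype(np.uint8),cv2.MORPH_OPEN,np.ones((5,5)))
print(rect(d,m,.008,80))
side=viewer.get_image("side")["img"][200:300,210:360]
a=cv2.resize(im[140:260,200:450],None,fx=3,fy=3,interpolation=cv2.INTER_CUBIC)
b=cv2.resize(side,(330,220),interpolation=cv2.INTER_CUBIC); c=np.zeros((220,750,3),np.uint8); c[:,:330]=b
cv2.imwrite("pics/m1.png",np.vstack([a,c]))
E
```

```text
0.0179165919657357 8.000187277793884 [-0.24362067 -0.04317196  4.18396335] [0.55924764 0.00468767 0.0463855 ]
[([545.4, -247.0], [71.0, 59.2], 89.4, [350.0, 185.0])]
```

View pics/m1.png

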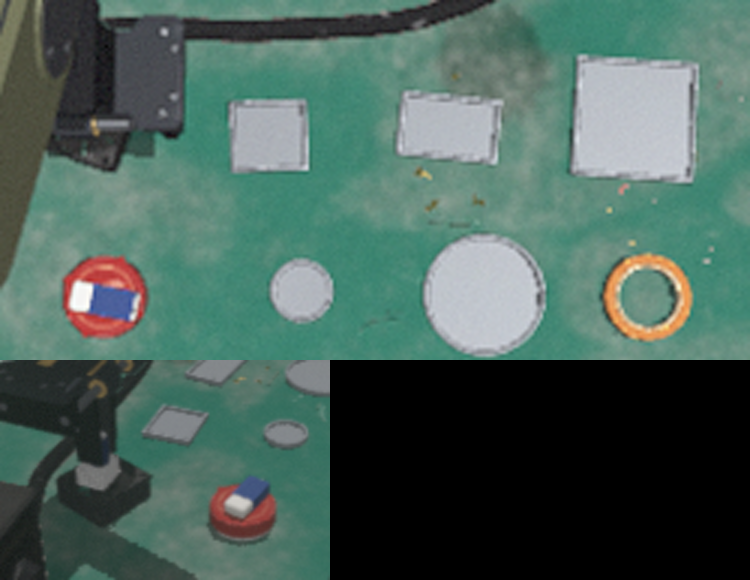

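The capacitor is held (17.9 mm gap). The long tray's corners in the crop are (402,91), (503,100), (497,164), (396,155). Now carrying the capacitor to the small round tray.

{"name": "carry_out", "arguments": {
  "rows": [0, 0, -10, 0, 0, 0, 14, 0, 0, -50, 0, 0, 0, 14, 30, -40, -60, 0, 0, 0, 14, 65, -85, -60, 0, 0, 0, 14, 100, -125, -60, 0, 0, 0, 14, 122, -151, -60, 0, 0, 0, 14, 122, -151, -30, 0, 0, 0, 14, 122, -151, 10, 0, 0, 0, 14, 122, -151, 28, 0, 0, 0, 14, 122, -151, 28, 0, 0, 0, 14]
}}

```text
clock: 5.15
tool_pos: [0.4345, -0.145, 0.0159]
eef_rot: [-0.002, 0.002, 1.0, 0.001]
ft_force: [0.6, -0.4, 0.4]
finger_gap: 0.0176
grasp_force: 8.0
```

```bash
python3 - <<'E'
from h import *
s=status.observe(); print(s["finger_gap"],s["grasp_force"],s["ft_force"],tool()[0])
d=viewer.get_image("top")
print(proj(d,[[.557,.005,.03]]))
f=lambda l: np.array(l)/3+[200,140]-[.33,.33]
for n,l in [("long",[(402,91),(503,100),(497,164),(396,155)]),("lsq",[(577,55),(698,63),(691,183),(571,175)]),("ssq",[(229,99),(307,99),(308,172),(231,172)])]:
    print(n,[np.round(x,1).tolist() for x in cv2.minAreaRect((plane(d,f(l),.008)[:,:2]*1000).astype(np.float32))])
a=cv2.resize(d["img"][150:265,190:320],None,fx=4,fy=4,interpolation=cv2.INTER_CUBIC)
b=cv2.resize(viewer.get_image("side")["img"][190:290,220:370],(520,346),interpolation=cv2.INTER_CUBIC)
cv2.imwrite("pics/m2.png",np.vstack([a[:250],b]))
E
```

```text
0.01758064479356561 8.000033050775528 [ 0.5523658  -0.44237984  0.35457543] [ 0.43445043 -0.14498051  0.01594139]
[[226.99679458 178.22398679]]
long [[551.3, -248.2], [70.8, 45.4], 84.6]
lsq [[557.0, -376.5], [84.2, 84.7], 85.9]
ssq [[546.1, -121.6], [55.9, 51.6], 89.9]
```

View pics/m2.png

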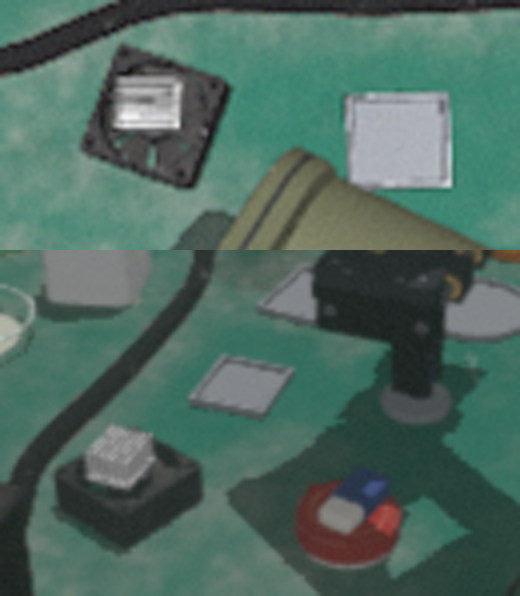

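Only the capacitor is in the gripper, over its tray. The sink still lies on the fan, at (148,102) in the crop.

{"name": "carry_out", "arguments": {
  "rows": [-2, 0, 3, 0, 0, 0, 14, -2, 0, 6, 0, 0, 0, 14, -2, 0, 6, 0, 0, 0, 20, -2, 0, 6, 0, 0, 0, 32, -2, 0, 0, 0, 0, 0, 36, -2, 0, -40, 0, 0, 0, 40, -30, 50, -90, 0, 0, 0, 50, -50, 100, -130, 0, 0, 0, 60, -66, 150, -135, 0, 0, 0, 60, -66, 150, -135, 0, 0, 0, 60]
}}

```text
clock: 6.5
tool_pos: [0.5045, 0.0067, 0.1552]
eef_rot: [0.002, -0.001, 1.0, -0.0]
ft_force: [0.6, -0.2, -0.2]
finger_gap: 0.0596
grasp_force: 0.0
```

```bash
python3 - <<'E'
from h import *
d=viewer.get_image("wrist"); im=d["img"]; np.save("w3.npy",d,allow_pickle=True); print(tool()[0])
t=viewer.get_image("top"); f=lambda l: np.array(l)/4+[190,150]-[.4,.4]
print("sink top",cv2.minAreaRect((plane(t,f([(113,78),(182,74),(181,128),(118,130)]),.041)[:,:2]*1000).astype(np.float32)))
u=proj(d,[[.556,.005,.03]])[0].round().astype(int); print(u)
a=cv2.resize(im[u[1]-60:u[1]+60,u[0]-60:u[0]+60],None,fx=4,fy=4,interpolation=cv2.INTER_CUBIC)
v=proj(t,[[.437,-.145,.017]])[0].round().astype(int)
b=cv2.resize(t["img"][v[1]-30:v[1]+30,v[0]-20:v[0]+20],(320,480),interpolation=cv2.INTER_CUBIC)
cv2.imwrite("pics/m3.png",np.hstack([a,b]))
E
```

```text
[0.50364847 0.00580654 0.15400928]
sink top ((561.2349243164062, 3.2990341186523438), (27.853286743164062, 35.49128341674805), 3.1207971572875977)
[318 238]
```

View pics/m3.png

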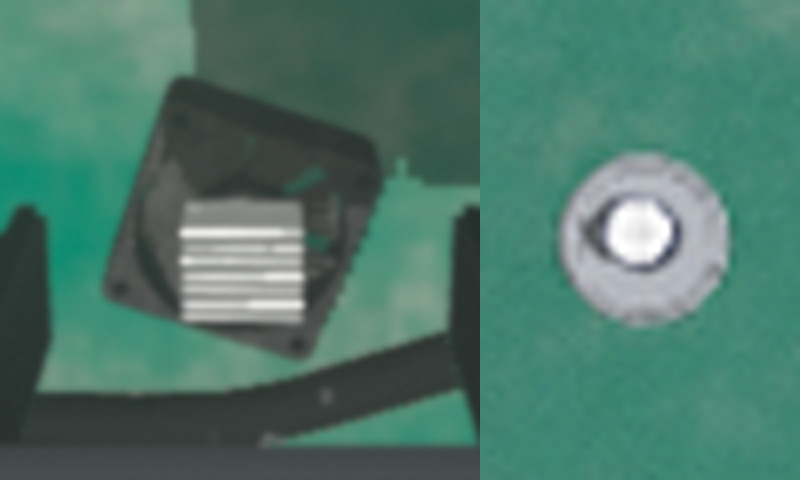

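The capacitor stands in its tray. In the left crop the sink is square to the tool, with its top face spanning (181,226) to (304,322).

```bash
python3 - <<'E'
from h import *
d=np.load("w3.npy",allow_pickle=True).item(); f=lambda l,o: np.array(l)/4+o-[.4,.4]
p=plane(d,f([(181,226),(304,226),(304,322),(181,322)],[258,178]),.041)[:,:2]*1000; print(p.round(1),p.mean(0))
print("fan",cv2.minAreaRect((plane(d,f([(180,78),(382,150),(303,358),(105,293)],[258,178]),.025)[:,:2]*1000).astype(np.float32)))
print(go([*p.mean(0),28],90))
E
```

```text
[[546.6  -9.7]
 [546.6  20.6]
 [572.9  21. ]
 [573.  -10.1]] [559.79558038   5.45924321]
fan ((552.7939453125, 5.691619873046875), (56.18718719482422, 63.972206115722656), 70.7908706665039)
(array([-57. ,   1. , 124.9]), np.float64(-0.1), np.float64(89.9))
```

{"name": "carry_out", "arguments": {
  "rows": [-56, 0, 60, 0, 0, 0, 60, -56, 0, 100, 0, 0, 0, 60, -56, 0, 120, 0, 0, 0, 55, -56, 0, 125, 0, 0, 0, 50, -56, 0, 125, 0, 0, 0, 38, -56, 0, 125, 0, 0, 0, 26, -56, 0, 125, 0, 0, 0, 26, -56, 0, 125, 0, 0, 0, 26],
  "squeeze": 12
}}

```text
clock: 7.6
tool_pos: [0.56, 0.0037, 0.0297]
eef_rot: [0.001, 0.002, 1.0, -0.0]
ft_force: [-1.6, -0.8, 6.7]
finger_gap: 0.0299
grasp_force: 12.0
```

{"name": "carry_out", "arguments": {
  "rows": [0, 0, -10, 0, 0, 0, 26, 0, 0, -40, 0, 0, 0, 26, 5, -40, -50, 0, 0, 0, 26, 10, -85, -50, 0, 0, 0, 26, 14.5, -126, -45, 0, 0, 0, 26, 14.5, -126, -20, 0, 0, 0, 26, 14.5, -126, 5, 0, 0, 0, 26, 14.5, -126, 10, 0, 0, 0, 26, 14.5, -126, 10, 0, 0, 0, 26]
}}

```text
clock: 8.72
tool_pos: [0.5439, -0.122, 0.0179]
eef_rot: [-0.0, 0.002, 1.0, 0.0]
ft_force: [0.2, -0.3, -0.2]
finger_gap: 0.0298
grasp_force: 12.0
```

```bash
python3 - <<'E'
from h import *
d=viewer.get_image("side"); im=d["img"]; print(tool()[0], status.observe()["finger_gap"])
u=proj(d,[[.546,-.122,.01]])[0].round().astype(int)
w=viewer.get_image("wrist"); v=proj(w,[[.546,-.122,.01]])[0].round().astype(int);print(v)
a=cv2.resize(im[u[1]-50:u[1]+40,u[0]-60:u[0]+70],(520,360),interpolation=cv2.INTER_CUBIC)
cv2.imwrite("pics/m4.png",a)
E
```

```text
[ 0.54445158 -0.12215016  0.01862723] 0.029923646604531024
[320 243]
```

View pics/m4.png

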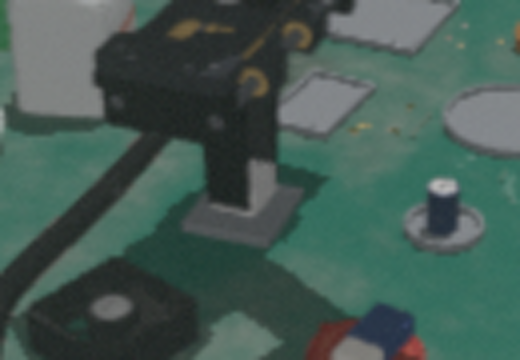

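The sink is held upright above its tray, and the capacitor stands well in its own.

{"name": "carry_out", "arguments": {
  "rows": [-1, 0, 4, 0, 0, 0, 26, -1, 0, 7, 0, 0, 0, 26, -1, 0, 7, 0, 0, 0, 36, -1, 0, 7, 0, 0, 0, 44, -1, 0, 0, 0, 0, 0, 46, 0, 0, -50, 0, 0, 0, 60, 20, 40, -100, 0, 0, 0, 80, 40, 80, -135, 0, 0, 0, 95, 55, 127, -140, 0, 0, 0, 95, 55, 127, -140, 0, 0, 0, 95]
}}

```text
clock: 10.07
tool_pos: [0.4892, 0.0071, 0.1594]
eef_rot: [0.002, -0.0, 1.0, -0.0]
ft_force: [0.9, -0.9, 0.2]
finger_gap: 0.0906
grasp_force: 0.0
```

```bash
python3 - <<'E'
from h import *
d=viewer.get_image("wrist"); im=d["img"]; np.save("w4.npy",d,allow_pickle=True); print(tool()[0])
t=viewer.get_image("top")
u=proj(d,[[.554,.005,.025]])[0].round().astype(int); print(u)
a=cv2.resize(im[u[1]-60:u[1]+60,u[0]-60:u[0]+60],None,fx=4,fy=4,interpolation=cv2.INTER_CUBIC)
v=proj(t,[[.546,-.122,.017]])[0].round().astype(int)
b=cv2.resize(t["img"][v[1]-30:v[1]+30,v[0]-20:v[0]+20],(320,480),interpolation=cv2.INTER_CUBIC)
cv2.imwrite("pics/m5.png",np.hstack([a,b]))
E
```

```text
[0.48930491 0.00587911 0.15862178]
[318 246]
```

View pics/m5.png

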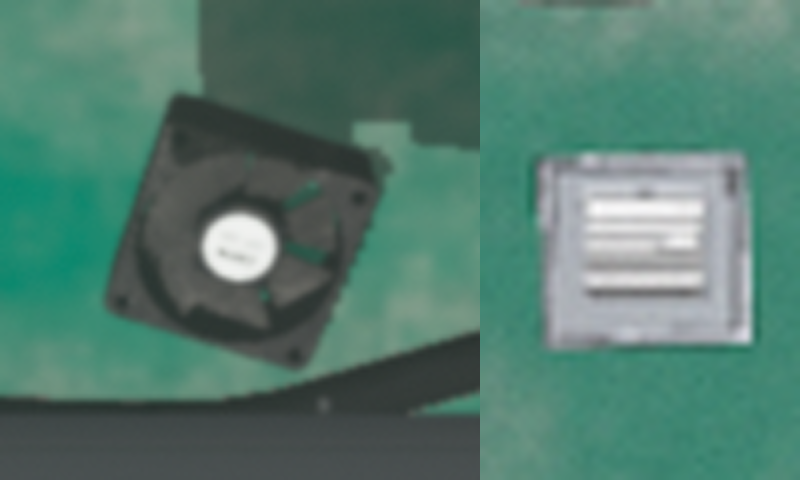

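The sink sits square in its tray. The fan's hub is at (240,246) in the crop, with bottom corners at (107,305) and (300,370).

```bash
python3 - <<'E'
from h import *
d=np.load("w4.npy",allow_pickle=True).item(); f=lambda l: np.array(l)/4+[258,186]-[.4,.4]
c=plane(d,f([(240,246)]),.024)[0]*1000; p=plane(d,f([(107,305),(300,370),(385,172)]),.025)[:,:2]*1000
print(c,p.round(1),np.linalg.norm(np.diff(p,axis=0),axis=1))
for a,b in zip(p,p[1:]): print(np.degrees(np.arctan2(*(b-a)[::-1])))
print(go([c[0],c[1],4],71))
E
```

```text
[555.50705813   4.95756459  24.        ] [[572.7 -31.2]
 [592.7  21.5]
 [533.6  43.1]] [56.41396074 62.8957931 ]
69.1929045146425
159.91492592676659
(array([-66. ,   0.2, 154.1]), np.float64(18.9), np.float64(89.9))
```

{"name": "carry_out", "arguments": {
  "rows": [-30, 0, 40, 0, 0, 7, 95, -66, 0, 80, 0, 0, 14, 95, -66, 0, 110, 0, 0, 20.4, 95, -66, 0, 135, 0, 0, 20.4, 95, -66, 0, 148, 0, 0, 20.4, 95, -66, 0, 148, 0, 0, 20.4, 80, -66, 0, 148, 0, 0, 20.4, 65, -66, 0, 148, 0, 0, 20.4, 55, -66, 0, 148, 0, 0, 20.4, 55, -66, 0, 148, 0, 0, 20.4, 55],
  "squeeze": 20
}}

```text
clock: 11.42
tool_pos: [0.5559, 0.0048, 0.0107]
eef_rot: [0.001, 0.179, 0.984, -0.0]
ft_force: [-0.8, -0.1, 3.2]
finger_gap: 0.061
grasp_force: 19.9
```

```bash
python3 - <<'E'
from h import *
print(tool()[0],go([0,0,0],90)[1:],status.observe()["finger_gap"],status.observe()["ft_force"])
p,r=tool(); print(r.inv().apply([-.0,-.1,0]),go([557,-377,50],86.5))
E
```

```text
[0.55591767 0.00477656 0.01068003] (np.float64(-20.6), np.float64(69.4)) 0.06099083842890734 [-0.84656298 -0.12033665  3.16736201]
[-3.51854687e-02 -9.36054587e-02  2.98859655e-05] (array([-135.4, -357. ,  -39.2]), np.float64(-17.1), np.float64(69.4))
```

{"name": "carry_out", "arguments": {
  "rows": [0, 0, -20, 0, 0, 0, 55, 0, 0, -65, 0, 0, 0, 55, -20, -52, -70, 0, 0, -4, 55, -40, -105, -70, 0, 0, -8, 55, -60, -157, -70, 0, 0, -12, 55, -80, -210, -70, 0, 0, -16.6, 55, -100, -262, -70, 0, 0, -16.6, 55, -120, -315, -70, 0, 0, -16.6, 55, -135, -357, -50, 0, 0, -16.6, 55, -135, -357, -30, 0, 0, -16.6, 55]
}}

```text
clock: 12.68
tool_pos: [0.5561, -0.3803, 0.0408]
eef_rot: [0.001, 0.037, 0.999, -0.001]
ft_force: [-0.4, 0.3, -1.0]
finger_gap: 0.0609
grasp_force: 19.9
```

{"name": "carry_out", "arguments": {
  "rows": [0, 0, 0, 0, 0, 0, 55]
}}

```text
clock: 12.8
tool_pos: [0.5543, -0.3752, 0.0374]
eef_rot: [-0.002, 0.035, 0.999, 0.002]
ft_force: [0.0, 0.4, -1.0]
finger_gap: 0.0614
grasp_force: 19.9
```

```bash
python3 - <<'E'
from h import *
print(status.observe()["clock"],tool()[0],go([557,-377,15],86),status.observe()["finger_gap"])
E
```

```text
12.8 [ 0.55433536 -0.37519287  0.03743357] (array([-2.9, -1.7, 22.4]), np.float64(-0.0), np.float64(86.0)) 0.06136444264333252
```

{"name": "carry_out", "arguments": {
  "rows": [-2, -1, 12, 0, 0, 0, 55, -2, -1, 20, 0, 0, 0, 55, -2, -1, 23, 0, 0, 0, 55, -2, -1, 25, 0, 0, 0, 55, -2, -1, 25, 0, 0, 0, 55]
}}

```text
clock: 13.42
tool_pos: [0.5581, -0.378, 0.0149]
eef_rot: [0.0, 0.035, 0.999, -0.0]
ft_force: [0.5, 0.2, -0.4]
finger_gap: 0.0609
grasp_force: 19.9
```

{"name": "carry_out", "arguments": {
  "rows": [0, 0, 0, 0, 0, 0, 65, 0, 0, 0, 0, 0, 0, 80, 0, 0, -8, 0, 0, 0, 80, 0, 0, -50, 0, 0, 0, 80, 30, 50, -100, 0, 0, 0, 80, 60, 100, -135, 0, 0, 0, 80, 90, 150, -135, 0, 0, 2, 80, 120, 200, -135, 0, 0, 4, 80, 150, 250, -135, 0, 0, 6, 80, 180, 300, -135, 0, 0, 6, 80]
}}

```text
clock: 14.68
tool_pos: [0.3987, -0.0651, 0.1505]
eef_rot: [0.001, 0.088, 0.996, -0.0]
ft_force: [0.8, 1.3, 0.5]
finger_gap: 0.0799
grasp_force: 0.0
```

{"name": "carry_out", "arguments": {
  "rows": [33, 53, 0, 0, 0, 0, 80, 33, 53, 0, 0, 0, 0, 80]
}}

```text
clock: 14.92
tool_pos: [0.3751, -0.0057, 0.1502]
eef_rot: [0.001, 0.084, 0.996, 0.0]
ft_force: [0.1, -0.1, 0.2]
finger_gap: 0.0798
grasp_force: 0.0
```

```bash
python3 - <<'E'
from h import *
d=viewer.get_image("wrist"); im=d["img"]; np.save("w5.npy",d,allow_pickle=True); print(tool()[0],go([0,0,0],80)[1:])
t=viewer.get_image("top")
u=proj(d,[[.431,-.011,.025]])[0].round().astype(int); print(u)
a=cv2.resize(im[u[1]-60:u[1]+60,u[0]-60:u[0]+60],None,fx=4,fy=4,interpolation=cv2.INTER_CUBIC)
v=proj(t,[[.556,-.377,.017]])[0].round().astype(int)
b=cv2.resize(t["img"][v[1]-45:v[1]+45,v[0]-30:v[0]+30],(320,480),interpolation=cv2.INTER_CUBIC)
cv2.imwrite("pics/m6.png",np.hstack([a,b]))
E
```

```text
[ 0.37603678 -0.00728045  0.15045445] (np.float64(0.2), np.float64(80.2))
[323 243]
```

View pics/m6.png

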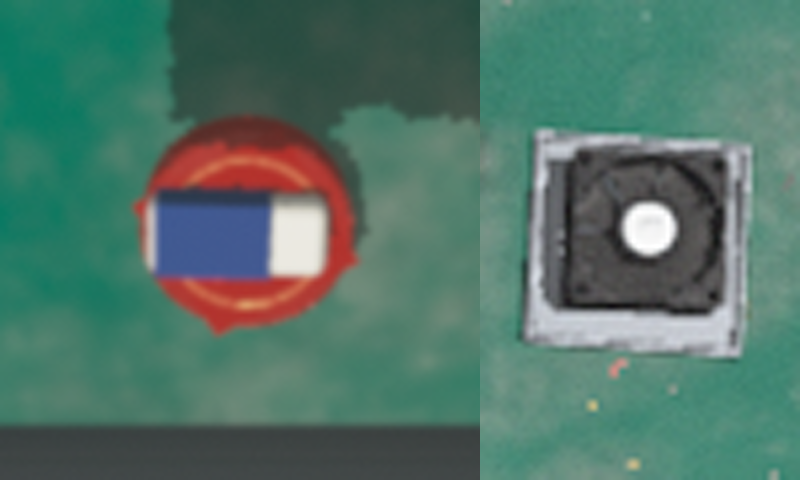

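The fan lies in its tray. The eraser is aligned with the tool, its top face spanning about (147,205) to (327,277) in the crop.

```bash
python3 - <<'E'
from h import *
d=np.load("w5.npy",allow_pickle=True).item(); f=lambda l: np.array(l)/4+[263,183]-[.4,.4]
p=plane(d,f([(148,205),(328,205),(327,277),(148,277)]),.032)[:,:2]*1000; c=p.mean(0)
print(c,np.linalg.norm(np.diff(p,axis=0),axis=1),np.degrees(np.arctan2(*(p[1]-p[0])[::-1])))
print(go([*c,25],80),"tray long",go([552,-248.5,60],84.8))
t=viewer.get_image("top"); v=proj(t,[[.556,-.377,.017]])[0].round()
print("fan",plane(t,[np.array([650-480,228])/5.333+v-[30,45]],.027))
E
```

```text
[427.93815758 -12.05131057] [45.00031713 19.86622474 45.582979  ] 80.33533015860817
(array([-51. ,   5.2, 125.6]), np.float64(0.1), np.float64(80.1)) tray long (array([-214. , -206.4,   91.1]), np.float64(-4.7), np.float64(80.1))
fan [[ 0.55922692 -0.37914872  0.027     ]]
```

{"name": "carry_out", "arguments": {
  "rows": [-40, 4, 50, 0, 0, 0, 80, -51, 5, 90, 0, 0, 0, 75, -51, 5, 115, 0, 0, 0, 70, -51, 5, 125, 0, 0, 0, 65, -51, 5, 125, 0, 0, 0, 65, -51, 5, 125, 0, 0, 0, 52, -51, 5, 125, 0, 0, 0, 42, -51, 5, 125, 0, 0, 0, 42, -51, 5, 125, 0, 0, 0, 42],
  "squeeze": 10
}}

```text
clock: 16.2
tool_pos: [0.4281, -0.0126, 0.0257]
eef_rot: [0.001, 0.087, 0.996, -0.0]
ft_force: [0.0, -0.6, 5.6]
finger_gap: 0.0458
grasp_force: 10.0
```

```bash
python3 - <<'E'
from h import *
print(status.observe()["finger_gap"],status.observe()["grasp_force"],tool()[0],go([552,-248.5,60],84.8))
E
```

```text
0.045814753389417054 10.000442415475845 [ 0.42812876 -0.01263361  0.02573871] (array([-163. , -210.8,  -33.9]), np.float64(-4.8), np.float64(80.0))
```

{"name": "carry_out", "arguments": {
  "rows": [0, 0, -15, 0, 0, 0, 42, 0, 0, -60, 0, 0, 0, 42, -30, -40, -65, 0, 0, 0, 42, -63, -82, -65, 0, 0, -1, 42, -97, -125, -65, 0, 0, -3, 42, -130, -168, -65, 0, 0, -4.8, 42, -163, -211, -65, 0, 0, -4.8, 42, -163, -211, -35, 0, 0, -4.8, 42, -163, -211, -5, 0, 0, -4.8, 42, -163, -211, 3, 0, 0, -4.8, 42]
}}

```text
clock: 17.45
tool_pos: [0.5495, -0.2478, 0.0196]
eef_rot: [-0.002, 0.046, 0.999, 0.001]
ft_force: [-0.1, 0.7, -0.5]
finger_gap: 0.0459
grasp_force: 10.0
```

{"name": "carry_out", "arguments": {
  "rows": [0, 0, 0, 0, 0, 0, 42, 0, 0, 0, 0, 0, 0, 42]
}}

```text
clock: 17.7
tool_pos: [0.5522, -0.2491, 0.0235]
eef_rot: [0.001, 0.045, 0.999, -0.001]
ft_force: [-0.0, -0.5, -0.8]
finger_gap: 0.0457
grasp_force: 10.0
```

```bash
python3 - <<'E'
from h import *
print(status.observe()["finger_gap"],status.observe()["grasp_force"],tool()[0],go([552,-248.5,10],84.8))
d=viewer.get_image("side"); im=d["img"]
u=proj(d,[[.552,-.248,.01]])[0].round().astype(int)
cv2.imwrite("pics/m7.png",cv2.resize(im[u[1]-40:u[1]+40,u[0]-60:u[0]+60],(600,400),interpolation=cv2.INTER_CUBIC))
E
```

```text
0.045742757047184 9.999977052211761 [ 0.55221798 -0.24905543  0.02348272] (array([ 0.3,  0.5, 13.5]), np.float64(0.0), np.float64(84.8))
```

View pics/m7.png

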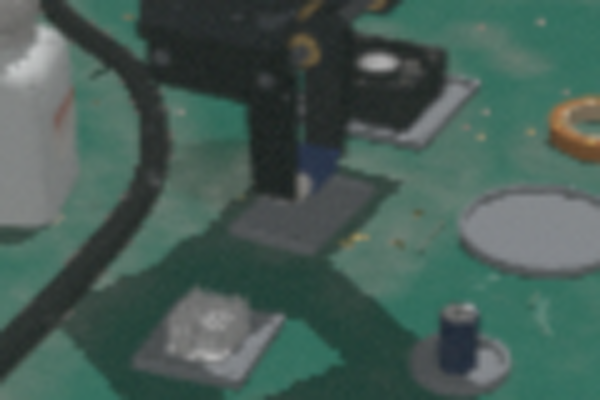

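The eraser is held over the long tray, and the other pieces sit well.

{"name": "carry_out", "arguments": {
  "rows": [0, 0, 8, 0, 0, 0, 42, 0, 0, 13, 0, 0, 0, 42, 0, 0, 13, 0, 0, 0, 42, 0, 0, 13, 0, 0, 0, 54, 0, 0, 13, 0, 0, 0, 64, 0, 0, 5, 0, 0, 0, 66, 0, 0, -40, 0, 0, 0, 70, 40, 45, -90, 0, 0, 0, 80, 80, 90, -127, 0, 0, 0, 90, 120, 135, -127, 0, 0, 0, 95]
}}

```text
clock: 19.0
tool_pos: [0.4558, -0.1179, 0.1495]
eef_rot: [0.003, 0.046, 0.999, -0.001]
ft_force: [0.2, 0.2, -0.1]
finger_gap: 0.0925
grasp_force: 0.0
```

{"name": "carry_out", "arguments": {
  "rows": [40, 45, 0, 0, 0, 0, 95, 78, 88, 0, 0, 0, 0, 95, 78, 88, 0, 0, 0, 0, 95, 78, 88, 0, 0, 0, 0, 95]
}}

```text
clock: 19.5
tool_pos: [0.3857, -0.0236, 0.1465]
eef_rot: [0.001, 0.045, 0.999, -0.0]
ft_force: [1.1, 0.6, -0.4]
finger_gap: 0.0951
grasp_force: 0.0
```

```bash
python3 - <<'E'
from h import *
d=viewer.get_image("wrist"); im=d["img"]; print(tool()[0])
H,S,V=cv2.split(cv2.cvtColor(im,cv2.COLOR_BGR2HSV)); m=(((H<8)|(H>170))&(S>130)).astype(np.uint8); m[290:]=0
m=cv2.morphologyEx(m,cv2.MORPH_OPEN,np.ones((9,9)))
for z in (.02,.01): print(rect(d,m,z,200))
u=proj(d,[[.431,-.011,.02]])[0].round().astype(int)
t=viewer.get_image("top")
a=cv2.resize(im[u[1]-60:u[1]+60,u[0]-60:u[0]+60],None,fx=3,fy=3,interpolation=cv2.INTER_CUBIC)
b=cv2.resize(t["img"][160:260,270:390],(432,360),interpolation=cv2.INTER_CUBIC)
print(u); cv2.imwrite("pics/m8.png",np.hstack([a,b]))
E
```

```text
[ 0.38589438 -0.02395368  0.14638679]
[([426.2, -5.5], [54.9, 46.8], 60.1, [339.0, 227.0])]
[([430.3, -5.1], [56.8, 48.3], 60.1, [339.0, 227.0])]
[336 231]
```

View pics/m8.png

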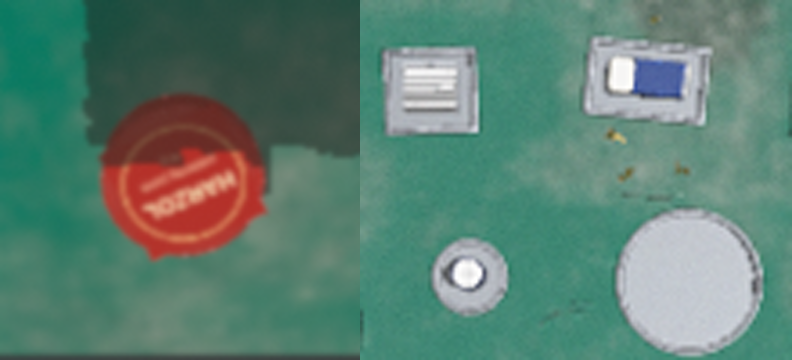

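All four pieces are placed. The tin's lid centre is at (183,183) in the crop, with tabs on its edge at about 19° and 111°, so I'll grip between them.

```bash
python3 - <<'E'
from h import *
d=viewer.get_image("wrist"); c=plane(d,[[276+183/3-.33,171+183/3-.33]],.02)[0]*1000; print(c)
print(go([c[0],c[1],9.5],112), tool()[0],status.observe()["joint_pos"])
E
```

```text
[431.41620109 -10.73140586  20.        ]
(array([-44.1,  17.6, 136.5]), np.float64(-27.3), np.float64(84.7)) [ 0.38586489 -0.02421803  0.14600804] [-2.01670315e-01 -4.61848055e-01  2.27795775e+00 -1.27476935e-04
  1.32534820e+00 -1.68006940e+00]
```

{"name": "carry_out", "arguments": {
  "rows": [-22, 9, 30, 0, 0, -9, 95, -44, 17.5, 60, 0, 0, -18, 95, -44, 17.5, 95, 0, 0, -27, 95, -44, 17.5, 125, 0, 0, -27, 95, -44, 17.5, 136.5, 0, 0, -27, 95, -44, 17.5, 136.5, 0, 0, -27, 80, -44, 17.5, 136.5, 0, 0, -27, 65, -44, 17.5, 136.5, 0, 0, -27, 52, -44, 17.5, 136.5, 0, 0, -27, 52, -44, 17.5, 136.5, 0, 0, -27, 52],
  "squeeze": 20
}}

```text
clock: 20.9
tool_pos: [0.431, -0.0101, 0.0098]
eef_rot: [0.001, -0.189, 0.982, -0.0]
ft_force: [-0.1, -0.2, 0.9]
finger_gap: 0.054
grasp_force: 20.0
```

```bash
python3 - <<'E'
from h import *
print(status.observe()["finger_gap"],status.observe()["grasp_force"],status.observe()["ft_force"],tool()[0],go([434,-271,60],112))
E
```

```text
0.053997707200108075 20.020161835709587 [-0.06002916 -0.18869025  0.91768277] [ 0.43099503 -0.01005604  0.00977281] (array([  94. , -243.4,  -50.2]), np.float64(-0.2), np.float64(111.8))
```

{"name": "carry_out", "arguments": {
  "rows": [0, 0, -15, 0, 0, 0, 50, 0, 0, -60, 0, 0, 0, 50, 18, -45, -70, 0, 0, 0, 50, 37, -95, -70, 0, 0, 0, 50, 56, -145, -70, 0, 0, 0, 50, 75, -195, -70, 0, 0, 0, 50, 94, -243, -70, 0, 0, 0, 50, 94, -243, -40, 0, 0, 0, 50, 94, -243, -15, 0, 0, 0, 50, 94, -243, -12, 0, 0, 0, 50]
}}

```text
clock: 22.15
tool_pos: [0.4321, -0.2697, 0.0199]
eef_rot: [-0.001, -0.189, 0.982, 0.001]
ft_force: [-0.1, -0.0, -0.4]
finger_gap: 0.0546
grasp_force: 19.9
```

{"name": "carry_out", "arguments": {
  "rows": [0, 0, 0, 0, 0, 0, 50, 0, 0, 0, 0, 0, 0, 50]
}}

```text
clock: 22.4
tool_pos: [0.4345, -0.2711, 0.0228]
eef_rot: [0.001, -0.189, 0.982, -0.001]
ft_force: [-0.0, -0.2, 0.0]
finger_gap: 0.0542
grasp_force: 19.9
```

```bash
python3 - <<'E'
from h import *
print(status.observe()["finger_gap"],tool()[0],go([434,-271,14.5],112))
d=viewer.get_image("side"); im=d["img"]
u=proj(d,[[.434,-.271,.02]])[0].round().astype(int)
cv2.imwrite("pics/m9.png",cv2.resize(im[u[1]-40:u[1]+40,u[0]-60:u[0]+60],(600,400),interpolation=cv2.INTER_CUBIC))
E
```

```text
0.05420356809889243 [ 0.43450399 -0.27106004  0.02281627] (array([0.5, 0.3, 8.3]), np.float64(-0.2), np.float64(111.8))
```

View pics/m9.png

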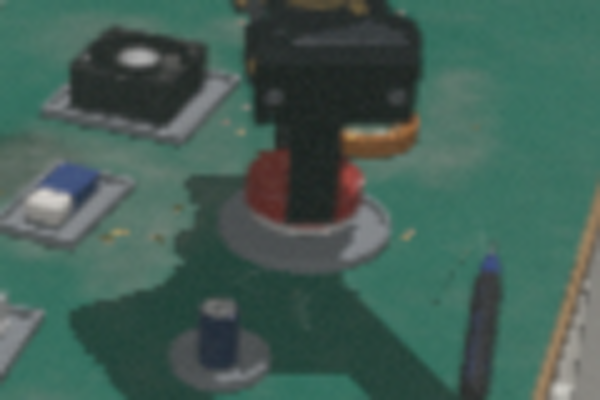

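The tin is level above its tray.

{"name": "carry_out", "arguments": {
  "rows": [0, 0, 5, 0, 0, 0, 50, 0, 0, 8, 0, 0, 0, 50, 0, 0, 8.5, 0, 0, 0, 50, 0, 0, 8.5, 0, 0, 0, 62, 0, 0, 8.5, 0, 0, 0, 74, 0, 0, 3, 0, 0, 0, 78, 0, 0, -40, 0, 0, 0, 78, 0, 0, -100, 0, 0, 0, 78, 50, 50, -150, 0, 0, 0, 78, 80, 110, -170, 0, 0, 0, 78]
}}

```text
clock: 23.7
tool_pos: [0.3403, -0.2155, 0.1832]
eef_rot: [0.001, -0.189, 0.982, -0.001]
ft_force: [0.1, -0.7, 1.0]
finger_gap: 0.0779
grasp_force: 0.0
```

{"name": "carry_out", "arguments": {
  "rows": [0, 60, -20, 0, 0, 0, 78, 0, 120, -20, 0, 0, 0, 78, 0, 180, -20, 0, 0, 0, 78, 0, 230, -20, 0, 0, 0, 78, 0, 280, -20, 0, 0, 0, 78, 0, 280, -20, 0, 0, 0, 78]
}}

```text
clock: 24.45
tool_pos: [0.2357, 0.0477, 0.2006]
eef_rot: [0.001, -0.194, 0.981, -0.0]
ft_force: [0.2, 0.0, 0.6]
finger_gap: 0.078
grasp_force: 0.0
```

```bash
python3 - <<'E'
from h import *
print(status.observe()["clock"],tool()[0])
d=viewer.get_image("top")
for p in [(.545,-.122,.022),(.552,-.249,.016),(.557,-.377,.029),(.437,-.145,.03),(.434,-.271,.024)]: print(proj(d,[p])[0].round(1))
a=cv2.resize(d["img"][150:270,265:450],(740,480),interpolation=cv2.INTER_CUBIC); cv2.imwrite("pics/end.png",a)
E
```

```text
24.45 [0.23574993 0.0476559  0.200577  ]
[288.7 184.4]
[350.  181.3]
[413.  177.7]
[299.2 236.5]
[361.4 238.1]
```

View pics/end.png

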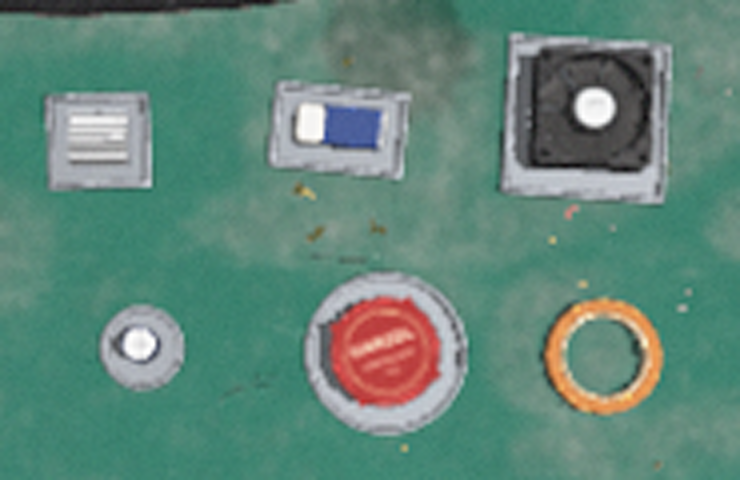

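All five pieces lie in their own trays, each within a few millimetres of centre, and the arm is clear of them.

```bash
python3 -c "
from workcell import ticket; print(ticket.hand_in())"
```

```text
the job is handed in; nothing more can be done
None
```

I took both piles apart, set all five pieces in their own trays and handed the job in at about 24 s on the robot clock; the final top view showed every piece in its tray, but the hand-in returned no verdict.

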